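# Reset the tripped breaker in the bench distribution box

## Robot

A 6-joint arm with a two-finger parallel gripper is mounted at the origin on the work surface. World frame = base frame: x ahead of the robot, y to its left, z up, the work surface at z = 0. Lengths are in m, angles in rad, forces in N, time in s.
With the tool pointing down it reaches from about 0.4 to 0.825 m from the base axis. Payload 7 kg.
Tool frame: the origin (TCP) lies between the finger pads; the fingertips stand 11 mm ahead of it and the grasp point (between the pads) lies 8 mm behind it (arm.tips_ahead is the distance from the TCP to the fingertips, in m); z points along the fingers, x is the direction in which the jaws open and shut, and the axes are right-handed (so a half turn about z gives the same grasp; the last joint's range is limited). The gripper opens to 88 mm and grips with 3 to 60 N. Pads are 19 mm wide; open, the fingers measure 130 mm over their backs; the gripper's body (78 mm by 193 mm) begins 47 mm behind the grasp point.
Start: joints at [-0.834, 0.359, 0.012, 0, -1.224, -0.288], TCP at [0.293, -0.608, 0.238] pointing down, gripper open.
Joint ranges: [-3.07, 3.07], [-1.43, 2.12], [-1.02, 1.25], [-3.03, 1.67], [-3.05, -0], [-3.03, 3.03]. Speed limits (rad/s): [2.39, 2.39, 3.01, 3.14, 3.14, 3.14].

## Interface

Orientations are given as [roll, pitch, yaw] about the fixed x, y, z axes, in that order (R = Rz(yaw) Ry(pitch) Rx(roll)).
In Python, from station import arm, optics, finder gives the robot as it stands. The module is installed in compiled form; this text tells all that it offers.
- The arm moves only by the tool apply_moves, never from a script. Its argument "increments" is one flat list of numbers, 6 for each row, row after row: the shift along the world's x, y, z in m, then the turn, a rotation vector about the world's x, y, z in rad. In form: [tx, ty, tz, rx, ry, rz, tx, ty, tz, rx, ry, rz, ...]. A call has 1 to 20 rows; each row shifts and turns the pose as measured when the row begins; what a row does not reach is not made up. A row lasts 1/12 s, in which the tool goes at most 41.7 mm and 7.16 degrees, less where a joint would pass 70% of its speed; a pose out of reach is approached as far as the arm can. A call with a gripper value outside its range is refused whole. "hand" is the closure, from 0 (fully open) to 1 (shut), set as the call begins (left out, the last holds). The fingers move at their own pace and stop on an object; "force" is the grip in N (left out, the last holds). Time passes only in rows, so rows that do not move let the fingers close. It gives the time, the measured TCP pose, the force and the opening at its end, in the units of the state.
- arm.get_state(): the state, without advancing time (a new reading comes with each control period).
- optics.grab_frame(name): name is "scene" or "top"; returns the picture (400x640x3 uint8, red, green, blue); there is no depth.
- optics.camera_model(name): a dict with "fx", "fy", "cx", "cy" (pixels), "dist_coeffs" ([k1, k2, p1, p2, k3] as OpenCV has them; the pictures are not rectified), "world_to_cam" (4x4, takes a point from world to camera coordinates). Camera axes: x right, y up, looking along -z (the intrinsics and any distortion apply to the point x, -y, -z); pixel columns grow to the right and rows downward; lengths in m; the calibration is good to about 2 mm. A picture is of the moment at which its call begins. camera_model takes no time and is no camera call.
- arm.job_done(): hands the job in, once; it reports no verdict.
Trained networks look in the newest picture that a camera, given by its name, has taken for a name from the list of things; names that differ only in an ending like _2 or _b are one class to them, and where a whole thing is asked for, a point or a joint stands for the part that bears it (a point fixed in the world has none). Each returns a list of dicts, best first, with "conf" (0 to 1); they miss things now and then, are a little off and sometimes report something else, mostly with a low value. They report only what shows in the picture. A call takes as long as a camera call.
- finder.find_in(camera, name): "box" ([left, top, right, bottom] in pixels, round what is visible of it).
- finder.landmark_of(camera, name): "point" ([column, row] in pixels: a listed point, or the origin of a listed thing).
The state is a dict: "t": time; "q": joint angles; "qd": joint speeds; "joint_efforts": joint torques, N m; "eef_pos": TCP position; "ee_rot": TCP orientation; "force": force on the tool from outside, world axes, zero at the start; "moment": the same for the moment, N m; "width": finger opening in m.
Only numpy, scipy, OpenCV 4.12 (cv2) and the standard library are available. Lean on these libraries where they do the work, as an engineer would, in place of code of your own. Each camera call takes 0.05 s, during which the arm holds its last target. There are 200 camera calls.

## Task

Under the lifted clear cover of the bench's power distribution box one breaker has tripped: its blue lever stands half-way up and its little orange flag shows, while the other two are on. Feeling your way and without forcing it, push that lever fully off until it has clicked home, then throw it fully on so that it stays on by itself, and swing the clear cover gently all the way down shut. Leave the other two breakers on, and do not disturb the tweezers, the screw dish or the flux bottle.

Things in the scene. Friction and masses are not known exactly. Their poses are not given: they have to be found in the camera images.
- box: Grey power distribution box, fixed on the bench: 155 mm (x) by 270 mm (y), flat top 100 mm above its origin (centre of its underside). +x points from the operator to the cover's hinge edge, z up. Three breakers stand side by side, 36 mm apart along y, in a row 27.5 mm ahead (+x) of its centre, in an order that differs every time.
- breaker_a: The TRIPPED two-pole breaker: fixed white block, its face 45 mm (x) by 35 mm (y), 8 mm above the box top. Origin at its centre on the box top, axes as the box's: its lever swings along x, +x is ON, -x is OFF. Tripped, the lever rests upright and a spring returns it there. More than 15 N on the lever on its OFF side (30 N elsewhere) breaks it.
- breaker_a_tip (a point): Point in the tripped breaker's smooth blue lever, on its centre line 22 mm from its axis. In the breaker's frame its x is 0 when tripped, +13 mm fully ON (0.65 rad). The lever is a paddle 8 mm thick (x), 18 mm wide (y), its top 28 mm from the axis: 22 mm above the breaker's face when upright.
- breaker_a_axis (a point): Middle of that lever's axis (along y), 2 mm above the box top. Once reset the lever stays OFF by itself; throwing it ON takes about 4 N at its end at first, and somewhere past upright it snaps over and stays at the ON stop. Its end rises as it leaves OFF, so a straight level push on it tends to bind. Not reset, it springs back upright from ON.
- breaker_a_face (a point): Centre of the tripped breaker's face, 8 mm above the box top. Pushing the lever OFF takes 2 to 4 N at first (20 mm from the axis), rising to 6 to 9 N near the end; then it clicks home, the force drops and 1 to 2 mm on it meets the OFF stop. Where differs from breaker to breaker: the stop lies 0.37 to 0.93 rad from upright, so it must be felt. Short of the click it springs back.
- breaker_a_flag (a point): Centre of the orange flag, 3 by 4 mm, seen in a small black window in the tripped breaker's face 14 mm to the +y side of the lever's middle. Its x in the breaker's frame is 0 while tripped; it slides 2 to 5 mm to -x under a hood when the breaker is reset.
- breaker_b: A neighbouring breaker, the same in shape, which is on and must stay on. Origin and axes as for the tripped one.
- breaker_b_tip (a point): Point in that breaker's lever, 22 mm from its axis: x = +13 mm in the breaker's frame when on.
- breaker_c: The other neighbouring breaker, the same in shape, which is on and must stay on. Origin and axes as for the tripped one.
- breaker_c_tip (a point): Point in that breaker's lever, 22 mm from its axis: x = +13 mm in the breaker's frame when on.
- cover: Clear cover, a shell open underneath, 92 (x) by 122 (y) by 34 mm high, 3 mm walls, 70 g. Origin on its hinge line along the box's far edge, 1 mm above the box top, 77.5 mm ahead (+x) of the box's centre. Shut, its axes are the box's and it reaches to x = -92 mm, outer top face at z = 34 mm. It starts folded back 1.95 to 2.35 rad about y (0 is shut), leaning away from the operator.
- cover_edge (a point): Middle of the cover's outer top front edge, at (-92, 0, 34) mm in the cover's frame; 135 mm above the bench when shut. The hinge is stiff: the cover stays where it is left, and 1 to 4 N at its edge moves it; shut, it meets a hard stop. More than 30 N cracks it. A blue lip 10 mm deep, 50 mm wide sticks out of the front wall's foot.
- tweezers_mid (a point): Steel tweezers with black end, 110 by 14 by 8 mm, lying on the box top left (+y) of the cover; their centre. Bystander.
- dish_mid (a point): Steel dish of brass screws, 60 mm across, 18 mm high, on the box top right (-y) of the cover; its centre. Bystander.
- flux_mid (a point): Amber flux bottle, 44 mm across, 110 mm tall, upright on the bench left of the box; its centre. Bystander.

How it is judged:
By the outcome, as a careful person would: the job done as asked, in the order asked, and still so for the second after the job is handed in, with the robot touching nothing.
It also fails if it takes over 58 s, if anything falls off the work surface, if the arm or the gripper's body presses on something with over 40 N, if the wrist force passes 120 N, or if a joint passes its speed limit or range.

## Working session

There is one attempt and no reset: what is moved stays moved. The work goes in short steps, Python scripts to look and compute and a tool call to move; the robot and the scene stay as the last step left them, time stands still between calls to the robot, and variables do not carry over. Pictures are saved under pics/ and viewed, about 8 in all and at most 12, crops included, and the job is handed in when it is done.

Besides the shell and the picture viewer there is one more tool, called after "Emit:" as name(argument=value, ...) on one line, values as JSON. apply_moves: Moves the arm, as the interface text tells. Its arguments: {"type":"object","properties":{"increments":{"type":"array"},"hand":{"type":"number"},"force":{"type":"number"}},"required":["increments"]}

```bash
mkdir -p pics
cat > h.py <<'E'
import numpy as np, cv2
from station import arm, optics, finder
from scipy.optimize import least_squares
def proj(m,P):
    P=np.atleast_2d(P); W=np.array(m["world_to_cam"]); c=P@W[:3,:3].T+W[:3,3]
    c=c*[1,-1,-1]
    K=np.array([[m["fx"],0,m["cx"]],[0,m["fy"],m["cy"]],[0,0,1.]])
    return cv2.projectPoints(c,np.zeros(3),np.zeros(3),K,np.array(m["dist_coeffs"],float))[0].reshape(-1,2)
def ray(m,p):
    K=np.array([[m["fx"],0,m["cx"]],[0,m["fy"],m["cy"]],[0,0,1.]])
    u=cv2.undistortPoints(np.array([[p]],float),K,np.array(m["dist_coeffs"],float)).ravel()
    W=np.array(m["world_to_cam"]); d=W[:3,:3].T@np.array([u[0],-u[1],-1]); return -W[:3,:3].T@W[:3,3], d
def atz(m,p,z):
    o,d=ray(m,p); return o+d*(z-o[2])/d[2]
def snap(n,f,crop=None,s=1):
    im=optics.grab_frame(n)
    if crop: l,t,r,b=crop; im=im[t:b,l:r]
    if s!=1: im=cv2.resize(im,None,fx=s,fy=s,interpolation=cv2.INTER_CUBIC)
    cv2.imwrite("pics/"+f,im[:,:,::-1])
E
python3 - <<'E'
from h import *
for n in("scene","top"):
    snap(n,n+"0.png")
    m=optics.camera_model(n); print(n,m["fx"],ray(m,[320,200]))
    for t in "box breaker_a breaker_a_tip breaker_a_face breaker_a_flag breaker_b_tip breaker_c_tip cover cover_edge tweezers_mid dish_mid flux_mid".split():
        print(t,[(np.round(r["point"],1).tolist(),round(r["conf"],2)) for r in finder.landmark_of(n,t)[:3]])
s=arm.get_state();print(s["t"],s["eef_pos"],s["ee_rot"],s["force"])
E
```

```text
scene 461.4108379095897 (array([1.0745691 , 0.04716188, 0.90043987]), array([-0.56428961,  0.08334337, -0.82145634]))
box [([281.8, 218.4], 0.77)]
breaker_a [([297.6, 205.4], 0.89), ([279.8, 209.8], 0.72), ([264.8, 208.4], 0.7)]
breaker_a_tip [([288.0, 238.8], 0.23)]
breaker_a_face [([299.7, 200.9], 0.96), ([266.4, 212.2], 0.27)]
breaker_a_flag [([283.9, 220.3], 0.63)]
breaker_b_tip [([283.0, 206.7], 0.61), ([266.4, 211.3], 0.5)]
breaker_c_tip [([281.0, 210.4], 0.54)]
cover [([287.2, 226.6], 0.92)]
cover_edge [([287.0, 239.7], 0.56)]
tweezers_mid [([324.7, 182.0], 0.78)]
dish_mid [([229.5, 197.0], 0.96)]
flux_mid [([409.1, 186.5], 0.61), ([299.5, 201.3], 0.46)]
top 363.62553901516367 (array([0.37700314, 0.12872917, 0.78814448]), array([ 0.15317444, -0.00262372, -0.98842331]))
box [([356.8, 199.0], 0.68)]
breaker_a [([360.3, 176.9], 0.98), ([382.8, 177.4], 0.86), ([340.8, 177.6], 0.78)]
breaker_a_tip [([342.3, 171.4], 0.53)]
breaker_a_face [([342.8, 174.6], 0.88)]
breaker_a_flag []
breaker_b_tip [([385.5, 166.2], 0.56)]
breaker_c_tip [([361.6, 166.4], 0.68), ([383.0, 168.2], 0.58)]
cover [([359.6, 148.0], 0.61)]
cover_edge [([360.3, 105.4], 0.96), ([313.1, 199.3], 0.24)]
tweezers_mid [([417.6, 197.6], 0.21)]
dish_mid [([415.7, 200.5], 0.7)]
flux_mid [([221.0, 196.2], 0.95)]
1.3 [ 0.29285571 -0.60815668  0.23754954] [3.14158587e+00 1.00314956e-05 2.01959254e+00] [-0.35491779  0.60115707 -0.38036037]
```

Run:
```python
from h import *
a=cv2.imread("pics/top0.png");b=cv2.imread("pics/scene0.png")
A=cv2.resize(a[60:260,200:460],(780,600),interpolation=cv2.INTER_CUBIC);cv2.imwrite("pics/A.png",A)
B=cv2.resize(b[140:290,190:390],(800,600),interpolation=cv2.INTER_CUBIC);cv2.imwrite("pics/B.png",B)
m=optics.camera_model("top")
for n,p,z in[("box",[356.8,199],.0),("a",[342.8,174.6],.108),("mid",[360.3,176.9],.1),("r",[382.8,177.4],.1),("l",[340.8,177.6],.1),("ontipmid",[361.6,166.4],.1195),("tip",[342.3,171.4],.124)]: print(n,atz(m,p,z))
```

```text
box [0.50151281 0.04591267 0.        ]
a [0.53171076 0.08331893 0.108     ]
mid [0.52903664 0.04894226 0.1       ]
r [0.52814413 0.00534287 0.1       ]
l [0.52757619 0.08671281 0.1       ]
ontipmid [0.54505354 0.04837015 0.1195    ]
tip [0.53421115 0.08526375 0.124     ]
```

View pics/A.png

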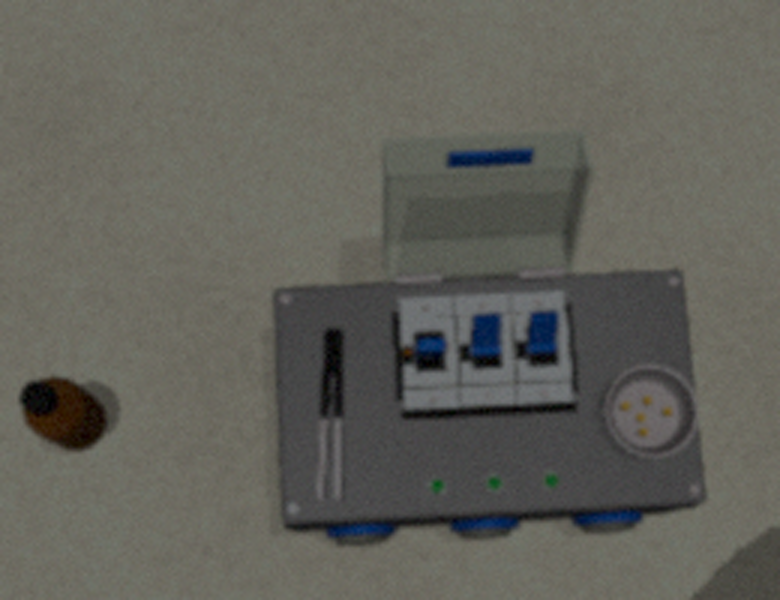

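View pics/B.png

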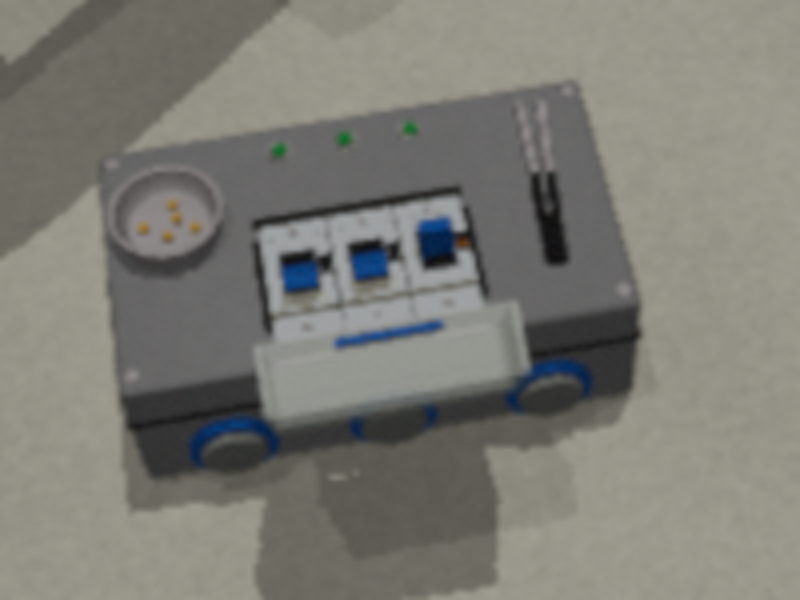

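The tripped breaker is the leftmost (+y) one: flag at top-crop (407,353), lever at (430,345). The other two lean toward +x (ON). The cover is folded back, with its top front edge at about row 136 in the crop. Next I'll fit the box pose and cover angle.

```bash
cat >> h.py <<'E'
def box2w(b,P): 
    c,s=np.cos(b[2]),np.sin(b[2]); P=np.atleast_2d(P).astype(float); return np.c_[b[0]+c*P[:,0]-s*P[:,1], b[1]+s*P[:,0]+c*P[:,1], P[:,2]]
E
python3 - <<'E'
from h import *
mt,ms=optics.camera_model("top"),optics.camera_model("scene")
C=np.array([[.0775,.135,.1],[.0775,-.135,.1],[-.0775,-.135,.1],[-.0775,.135,.1]])
T=np.array([[275,290],[683,268],[705,497],[285,525]])/3+[200,60]
S=np.array([[638,300],[123,395],[103,155],[577,83]])/4+[190,140]
for w in((1,1),(1,0),(0,1)):
    f=lambda b:np.r_[w[0]*(proj(mt,box2w(b,C))-T).ravel(),w[1]*(proj(ms,box2w(b,C))-S).ravel()]
    r=least_squares(f,[.5,.046,0]); print(r.x,np.abs(r.fun).max())
    if w==(1,1): b=r.x
print(np.round(f(b).reshape(-1,2),1))
for k in(-1,0,1): print(k,"face centre",box2w(b,[.0275,.036*k,.108]),proj(mt,box2w(b,[.0275,.036*k,.108])),proj(ms,box2w(b,[.0275,.036*k,.108])))
print("flag",proj(mt,box2w(b,[.0275,.050,.108])),"seen",407/3+200,353/3+60, "tip-top",proj(mt,box2w(b,[.0275,.036,.130])), "seen",430/3+200,340/3+60)
# cover
g=lambda t,x,y,z: box2w(b,[.0775+x*np.cos(t)+z*np.sin(t),y,.101-x*np.sin(t)+z*np.cos(t)])
for t in np.arange(1.9,2.41,.1): print(round(t,2),g(t,-.092,0,.034).round(4),proj(mt,g(t,-.092,0,.034)).round(1),proj(ms,g(t,-.092,0,.034)).round(1))
print("finder edge",[360.3,105.4],[287,239.7])
E
```

```text
[0.5022052  0.04615246 0.05547584] 2.2783106456828364
[0.50160871 0.04499935 0.05982138] 1.5695819049773831
[0.5033137  0.04750424 0.04879379] 1.8288930962607424
[[-0.  -0. ]
 [-0.  -0. ]
 [ 0.   0. ]
 [-0.  -0. ]
 [ 1.2  0.2]
 [-1.5  0.1]
 [-2.3 -0.3]
 [-0.3 -2.1]]
-1 face centre [[0.531659   0.01173264 0.108     ]] [[380.13956676 174.70487475]] [[264.72016007 207.64608096]]
0 face centre [[0.52966289 0.04767726 0.108     ]] [[361.42168696 175.68056411]] [[281.9327174  204.64477408]]
1 face centre [[0.52766679 0.08362188 0.108     ]] [[342.66224596 176.66274491]] [[298.99133624 201.6704318 ]]
flag [[335.35909332 177.04627757]] seen 335.66666666666663 177.66666666666669 tip-top [[343.42380854 174.09557923]] seen 343.33333333333337 173.33333333333331
1.9 [[0.6414 0.0539 0.1771]] [[361.1 106.1]] [[289.  233.1]]
2.0 [[0.6487 0.0543 0.1705]] [[360.4 103.8]] [[289.9 238.3]]
2.1 [[0.6553 0.0547 0.1633]] [[359.7 102.1]] [[290.7 243.4]]
2.2 [[0.6611 0.055  0.1554]] [[359.  100.9]] [[291.5 248.3]]
2.3 [[0.6661 0.0553 0.147 ]] [[358.3 100.3]] [[292.2 252.9]]
2.4 [[0.6703 0.0555 0.1381]] [[357.7 100.2]] [[292.9 257.1]]
finder edge [360.3, 105.4] [287, 239.7]
```

Emit:
apply_moves(increments=[0.0126,0.0348,0,0,0,-0.079,0.0126,0.0348,0,0,0,-0.079,0.0126,0.0348,0,0,0,-0.079,0.0126,0.0348,0,0,0,-0.079,0.0126,0.0348,0,0,0,-0.079,0.0126,0.0348,0,0,0,0,0.0126,0.0348,0,0,0,0,0.0126,0.0348,0,0,0,0,0.0126,0.0348,0,0,0,0,0.0126,0.0348,0,0,0,0,0.0126,0.0348,0,0,0,0,0.0126,0.0348,0,0,0,0,0.0126,0.0348,0,0,0,0,0.0126,0.0348,0,0,0,0,0.0126,0.0348,0,0,0,0,0.0126,0.0348,0,0,0,0,0.0126,0.0348,0,0,0,0,0.0126,0.0348,0,0,0,0,0.0126,0.0348,0,0,0,0,0.0126,0.0348,0,0,0,0], hand=1, force=10)

```text
t: 2.97
eef_pos: [0.5467, 0.1159, 0.2404]
ee_rot: [3.131, -0.003, 1.597]
force: [1.5, -0.8, 0.1]
width: 0.0005
```

Emit:
apply_moves(increments=[0,-0.009,0,0,0,0,0,-0.009,0,0,0,0,0,-0.009,-0.015,0,0,0,0,0,-0.015,0,0,0,0,0,-0.015,0,0,0,0,0,-0.015,0,0,0,0,0,0,0,0,0])

```text
t: 3.55
eef_pos: [0.5492, 0.0927, 0.1792]
ee_rot: [3.127, -0.004, 1.603]
force: [0.2, 0.2, -1.0]
width: 0.0006
```

Run:
```python
from h import *
s=arm.get_state();print(s["eef_pos"],s["ee_rot"],s["force"])
snap("scene","s1.png",(250,150,350,225),8);snap("top","t1.png")
```

```text
[0.54916561 0.09272036 0.17916139] [ 3.12707092 -0.00401934  1.6032561 ] [ 0.20986265  0.21038941 -1.02375386]
```

View pics/s1.png

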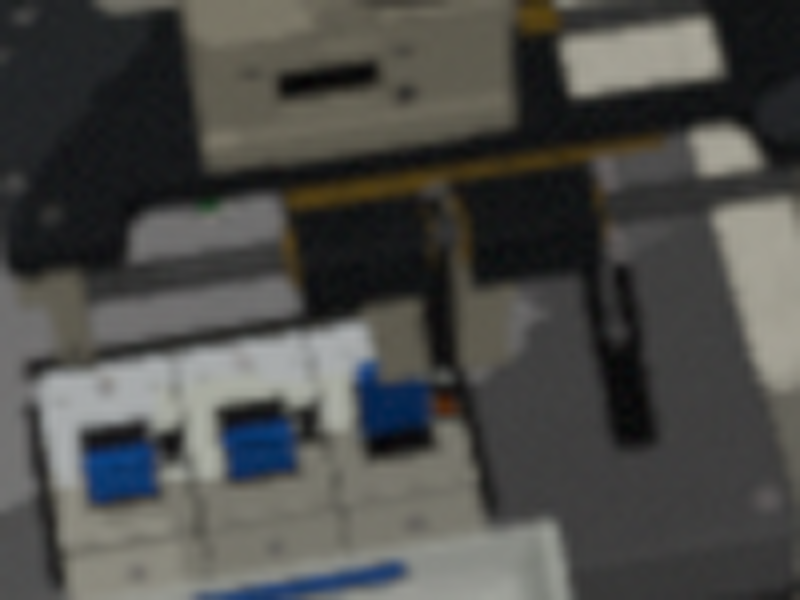

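Emit:
apply_moves(increments=[-0.002,-0.003,-0.012,0,0.007,0.01,-0.002,-0.003,-0.012,0,0.007,0.01,0,0,-0.008,0,0,0,0,0,-0.005,0,0,0,0,0,0,0,0,0,0,0,0,0,0,0])

```text
t: 4.15
eef_pos: [0.5481, 0.0861, 0.1454]
ee_rot: [3.134, -0.007, 1.625]
force: [0.7, 0.9, 0.6]
width: -0.0
```

Emit:
apply_moves(increments=[0,0,-0.005,0,0,0,0,0,-0.004,0,0,0,-0.001,0,-0.001,0,0,0,-0.001,0,0,0,0,0,-0.001,0,0,0,0,0,0,0,0,0,0,0])

```text
t: 4.65
eef_pos: [0.5453, 0.0866, 0.1351]
ee_rot: [3.132, -0.007, 1.625]
force: [-0.5, -0.5, 0.2]
width: 0.0003
```

Emit:
apply_moves(increments=[-0.0012,0,0,0,0,0,-0.0012,0,0,0,0,0,-0.0012,0,0,0,0,0])

```text
t: 4.9
eef_pos: [0.5417, 0.0869, 0.1355]
ee_rot: [3.132, -0.008, 1.626]
force: [0.1, -1.4, -0.6]
width: 0.0005
```

Emit:
apply_moves(increments=[-0.0012,0,0,0,0,0,-0.0012,0,0,0,0,0])

```text
t: 5.07
eef_pos: [0.5399, 0.0871, 0.1361]
ee_rot: [3.13, -0.008, 1.626]
force: [1.7, 0.0, 0.4]
width: 0.0007
```

Emit:
apply_moves(increments=[-0.0012,0,0,0,0,0,-0.0012,0,0,0,0,0])

```text
t: 5.23
eef_pos: [0.538, 0.0873, 0.1366]
ee_rot: [3.128, -0.008, 1.626]
force: [1.7, -1.1, 0.3]
width: 0.0008
```

Emit:
apply_moves(increments=[-0.0012,-0.0002,-0.0004,0,0,0,-0.0012,-0.0002,-0.0004,0,0,0])

```text
t: 5.4
eef_pos: [0.5361, 0.0872, 0.1363]
ee_rot: [3.126, -0.009, 1.627]
force: [1.8, -0.1, 0.9]
width: 0.0004
```

Emit:
apply_moves(increments=[-0.001,-0.0002,-0.0004,0,0,0,-0.001,-0.0002,-0.0004,0,0,0])

```text
t: 5.57
eef_pos: [0.5343, 0.087, 0.1359]
ee_rot: [3.125, -0.009, 1.627]
force: [1.4, 0.9, 1.2]
width: 0.0006
```

Emit:
apply_moves(increments=[-0.001,-0.0002,-0.0004,0,0,0,-0.001,-0.0002,-0.0004,0,0,0])

```text
t: 5.73
eef_pos: [0.5326, 0.0868, 0.1353]
ee_rot: [3.124, -0.009, 1.627]
force: [3.4, 0.8, 2.4]
width: 0.0001
```

Emit:
apply_moves(increments=[-0.001,-0.0002,-0.0004,0,0,0,-0.001,-0.0002,-0.0004,0,0,0])

```text
t: 5.9
eef_pos: [0.532, 0.0868, 0.1353]
ee_rot: [3.121, -0.01, 1.628]
force: [5.0, -0.6, 1.1]
width: 0.0004
```

Emit:
apply_moves(increments=[-0.001,-0.0002,-0.0004,0,0,0,-0.001,-0.0002,-0.0004,0,0,0])

```text
t: 6.07
eef_pos: [0.5313, 0.0868, 0.1352]
ee_rot: [3.118, -0.011, 1.628]
force: [5.1, 0.6, 1.9]
width: 0.0004
```

Run:
```python
from h import *
s=arm.get_state();print(s["eef_pos"],s["ee_rot"],s["force"])
snap("scene","s2.png",(270,170,330,215),12)
s=arm.get_state();print(s["eef_pos"],s["force"])
```

```text
[0.53132799 0.08676524 0.13521032] [ 3.11772267 -0.01059286  1.62830516] [5.10148987 0.59581787 1.89398502]
[0.53110512 0.08671891 0.13512036] [ 4.58806547 -0.24460591  1.73084004]
```

View pics/s2.png

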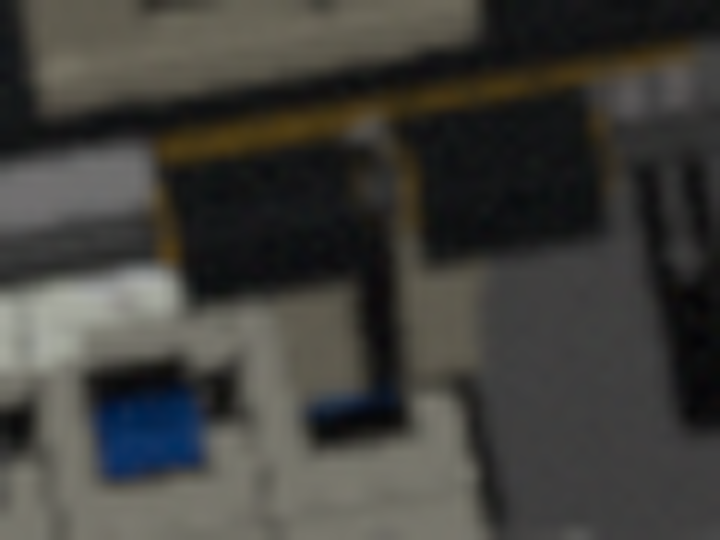

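Emit:
apply_moves(increments=[-0.0015,-0.0002,-0.0004,0,0.003,0,-0.0015,-0.0002,-0.0004,0,0.003,0])

```text
t: 6.28
eef_pos: [0.529, 0.0867, 0.1348]
ee_rot: [3.122, -0.012, 1.629]
force: [6.8, 1.2, 1.3]
width: 0.0002
```

Emit:
apply_moves(increments=[-0.0015,-0.0002,-0.0004,0,0.003,0,-0.0015,-0.0002,-0.0004,0,0.003,0])

```text
t: 6.45
eef_pos: [0.5262, 0.0865, 0.134]
ee_rot: [3.127, -0.012, 1.628]
force: [8.3, 1.0, 2.4]
width: 0.0005
```

Emit:
apply_moves(increments=[-0.0014,-0.0002,-0.0006,0,0.003,0])

```text
t: 6.53
eef_pos: [0.526, 0.0866, 0.134]
ee_rot: [3.128, -0.013, 1.629]
force: [8.9, -0.9, 3.3]
width: 0.0004
```

Emit:
apply_moves(increments=[-0.0014,-0.0002,-0.0006,0,0.003,0])

```text
t: 6.62
eef_pos: [0.526, 0.0867, 0.1341]
ee_rot: [3.128, -0.013, 1.63]
force: [8.5, -1.3, 2.2]
width: 0.0006
```

Emit:
apply_moves(increments=[-0.0014,-0.0002,-0.0006,0,0.003,0])

```text
t: 6.7
eef_pos: [0.526, 0.0868, 0.1342]
ee_rot: [3.129, -0.014, 1.63]
force: [6.9, -1.7, 2.6]
width: 0.0006
```

Emit:
apply_moves(increments=[-0.0018,-0.0004,-0.0006,0,0.003,0])

```text
t: 6.78
eef_pos: [0.5258, 0.0868, 0.1344]
ee_rot: [3.128, -0.015, 1.631]
force: [8.4, -0.5, 1.9]
width: 0.0006
```

Emit:
apply_moves(increments=[-0.002,-0.0004,-0.0006,0,0.003,0])

```text
t: 6.87
eef_pos: [0.5256, 0.087, 0.1347]
ee_rot: [3.128, -0.016, 1.631]
force: [8.6, 0.3, 2.9]
width: 0.0005
```

Run:
```python
from h import *
optics.grab_frame("scene")
print([(np.round(r["point"],1).tolist(),round(r["conf"],2)) for r in finder.landmark_of("scene","breaker_a_flag")[:3]])
s=arm.get_state();print(s["eef_pos"],s["ee_rot"],s["force"])
```

```text
[]
[0.5255846  0.0869996  0.13475285] [ 3.12779971 -0.01563484  1.63139605] [7.56022618 0.39654863 2.43057234]
```

Emit:
apply_moves(increments=[-0.0024,-0.0004,-0.0015,0,0.003,0])

```text
t: 7.05
eef_pos: [0.5255, 0.0871, 0.1345]
ee_rot: [3.126, -0.016, 1.632]
force: [9.3, -1.7, 6.6]
width: 0.0005
```

Emit:
apply_moves(increments=[-0.0024,-0.0004,-0.0015,0,0.003,0])

```text
t: 7.13
eef_pos: [0.5255, 0.0872, 0.1345]
ee_rot: [3.125, -0.017, 1.633]
force: [8.0, -2.3, 6.5]
width: 0.0006
```

Emit:
apply_moves(increments=[0.004,0,0.002,0,0,0,0.006,0,0.004,0,0,0,0.006,0,0.02,0,0,0,0,0,0.03,0,0,0,-0.03,0,0.02,0,0,0,-0.04,0,0,0,0,0,0,0,0,0,0,0])

```text
t: 7.72
eef_pos: [0.4618, 0.0832, 0.2066]
ee_rot: [-3.132, -0.01, 1.627]
force: [-1.8, -0.1, -2.1]
width: 0.0006
```

Run:
```python
from h import *
snap("scene","s3.png",(250,170,330,230),10)
print([(np.round(r["point"],1).tolist(),round(r["conf"],2)) for r in finder.landmark_of("scene","breaker_a_flag")[:3]])
print([(np.round(r["point"],1).tolist(),round(r["conf"],2)) for r in finder.landmark_of("scene","breaker_a_tip")[:3]])
s=arm.get_state();print(s["t"],s["eef_pos"],s["ee_rot"],s["force"])
```

```text
[]
[([299.8, 195.0], 0.58)]
7.8667 [0.46734046 0.08466396 0.20705398] [-3.13593098 -0.00999658  1.62939879] [0.58295961 0.06093004 0.0233879 ]
```

View pics/s3.png

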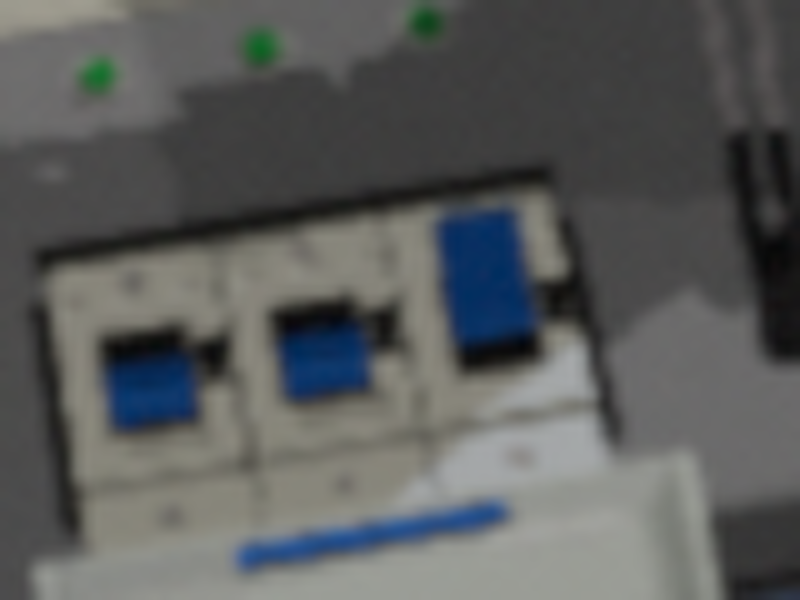

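The flag is gone and the lever rests fully OFF (crop 480,275), with the neighbours still on, so the reset worked. Next I'll come down on the lever's −x side and throw it on along its arc.

Emit:
apply_moves(increments=[0.006,-0.001,-0.02,0,0,0,0.006,0,-0.02,0,0,0,0.003,0,-0.015,0,0,0,0,0,-0.01,0,0,0,0,0,-0.006,0,0,0,0,0,0,0,0,0])

```text
t: 8.37
eef_pos: [0.4841, 0.083, 0.1301]
ee_rot: [-3.128, -0.007, 1.627]
force: [-0.3, -0.8, 0.3]
width: 0.0005
```

Emit:
apply_moves(increments=[0.003,0.0003,-0.003,0,0,0,0.003,0.0003,-0.0015,0,0,0,0.002,0.0003,0,0,0,0,0.0015,0,0,0,0,0])

```text
t: 8.7
eef_pos: [0.4952, 0.0839, 0.1253]
ee_rot: [-3.126, -0.006, 1.627]
force: [-0.1, 0.2, 0.4]
width: 0.0007
```

Emit:
apply_moves(increments=[0.0015,0,0,0,0,0,0.0015,0,0,0,0,0])

```text
t: 8.87
eef_pos: [0.4984, 0.084, 0.1259]
ee_rot: [-3.126, -0.007, 1.627]
force: [-6.2, 1.2, 1.4]
width: 0.0004
```

Emit:
apply_moves(increments=[0.0015,0,0.0005,0,0,0,0.0015,0,0.0005,0,0,0])

```text
t: 9.03
eef_pos: [0.4989, 0.0835, 0.1264]
ee_rot: [-3.121, -0.006, 1.626]
force: [-5.5, 1.1, 0.7]
width: 0.0005
```

Emit:
apply_moves(increments=[0.0016,0,0.0016,0,0,0,0.0016,0,0.0016,0,0,0])

```text
t: 9.2
eef_pos: [0.4997, 0.0828, 0.1289]
ee_rot: [-3.117, -0.006, 1.625]
force: [-3.5, -0.4, -1.2]
width: 0.0007
```

Emit:
apply_moves(increments=[0.0016,0,0.0016,0,0,0,0.0016,0,0.0014,0,0,0])

```text
t: 9.37
eef_pos: [0.5021, 0.0824, 0.132]
ee_rot: [-3.115, -0.005, 1.625]
force: [-3.6, -0.3, 0.5]
width: 0.0007
```

Emit:
apply_moves(increments=[0.0018,0,0.0014,0,0,0,0.0018,0,0.0012,0,0,0])

```text
t: 9.53
eef_pos: [0.506, 0.0823, 0.1351]
ee_rot: [-3.115, -0.005, 1.625]
force: [-3.2, -0.2, -0.5]
width: 0.0004
```

Emit:
apply_moves(increments=[0.002,0.0002,0,0,-0.003,0,0.002,0.0002,0,0,-0.003,0])

```text
t: 9.7
eef_pos: [0.5116, 0.0829, 0.1362]
ee_rot: [-3.124, -0.005, 1.625]
force: [-2.3, -1.4, 1.7]
width: 0.0006
```

Emit:
apply_moves(increments=[0.002,0.0002,0,0,-0.003,0,0.002,0.0002,0,0,-0.003,0])

```text
t: 9.87
eef_pos: [0.5174, 0.0836, 0.1369]
ee_rot: [-3.133, -0.005, 1.626]
force: [-0.6, -1.1, 0.3]
width: 0.0004
```

Emit:
apply_moves(increments=[0.002,0.0002,0,0,-0.003,0,0.002,0.0002,0,0,-0.003,0])

```text
t: 10.03
eef_pos: [0.5232, 0.0846, 0.1374]
ee_rot: [3.14, -0.006, 1.626]
force: [-0.3, 0.8, 1.0]
width: 0.0005
```

Emit:
apply_moves(increments=[0.0015,0,-0.001,0,0,0,0.0015,0,-0.001,0,0,0,0.001,0,0,0,0,0])

```text
t: 10.28
eef_pos: [0.529, 0.0852, 0.1356]
ee_rot: [3.138, -0.006, 1.627]
force: [1.1, -1.0, 0.8]
width: 0.0005
```

Emit:
apply_moves(increments=[0.0012,0,0,0,0,0,0.0012,0,0,0,0,0])

```text
t: 10.45
eef_pos: [0.5304, 0.085, 0.1352]
ee_rot: [3.14, -0.006, 1.626]
force: [-6.9, 1.9, 5.5]
width: 0.0003
```

Emit:
apply_moves(increments=[-0.005,0,0,0,0,0,-0.01,0,0.004,0,0,0,-0.02,0,0.03,0,0,0,-0.03,0,0.04,0,0,0,0,0,0.04,0,0,0,0,0,0,0,0,0,0,0,0,0,0,0])

```text
t: 11.03
eef_pos: [0.463, 0.0833, 0.2475]
ee_rot: [-3.14, -0.004, 1.625]
force: [-0.6, -0.7, -0.6]
width: 0.0002
```

Run:
```python
from h import *
snap("scene","s4.png",(250,170,330,230),10)
s=arm.get_state();print(s["t"],s["eef_pos"],s["ee_rot"],s["force"])
```

```text
11.0833 [0.46400662 0.08338066 0.24833076] [ 3.14055133 -0.0044598   1.62572408] [1.13940474 0.30716664 1.95782588]
```

View pics/s4.png

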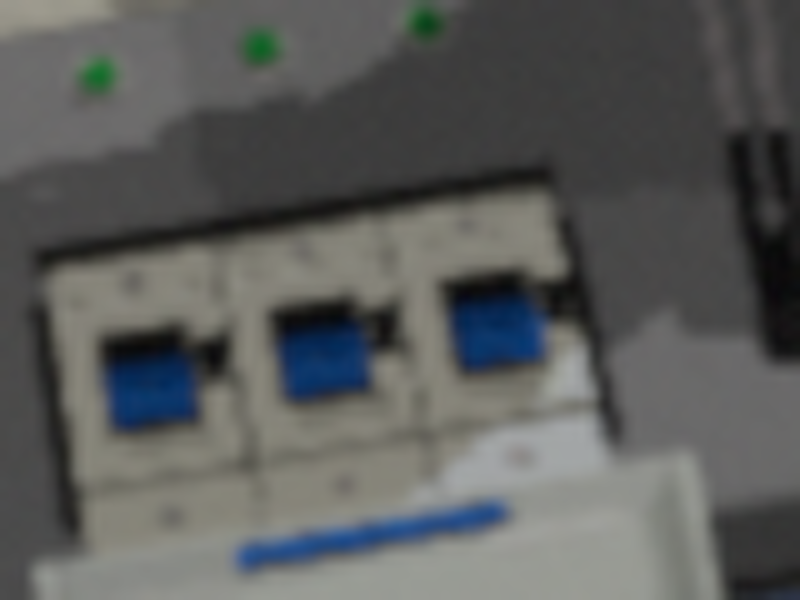

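All three levers are ON and the flag is hidden. Next I'll go behind the cover.

Emit:
apply_moves(increments=[0.02,-0.003,0.008,0,0,0,0.035,-0.005,0.004,0,0,0,0.035,-0.005,0,0,0,0,0.035,-0.005,0,0,0,0,0.035,-0.004,0,0,0,0,0.03,-0.002,0,0,0,0,0.02,0,0,0,0,0,0.006,0,0,0,0,0,0,0,0,0,0,0,0,0,0,0,0,0])

```text
t: 11.92
eef_pos: [0.6863, 0.0555, 0.2505]
ee_rot: [-3.135, -0.003, 1.626]
force: [-0.2, -0.0, -0.5]
width: 0.0004
```

Emit:
apply_moves(increments=[0,0,-0.02,0,0,0,0,0,-0.025,0,0,0,0,0,-0.018,0,0,0,0,0,-0.01,0,0,0,0,0,-0.004,0,0,0,-0.004,0,0,0,0,0])

```text
t: 12.42
eef_pos: [0.677, 0.0564, 0.1724]
ee_rot: [-3.136, -0.003, 1.628]
force: [-0.5, -0.1, -0.9]
width: 0.0005
```

Emit:
apply_moves(increments=[-0.004,0,0,0,0,0,-0.004,0,0,0,0,0,-0.002,0,0,0,0,0])

```text
t: 12.67
eef_pos: [0.6658, 0.0568, 0.1753]
ee_rot: [-3.139, -0.004, 1.629]
force: [0.3, -0.1, 0.8]
width: 0.0006
```

Emit:
apply_moves(increments=[-0.002,0,0,0,0,0,-0.002,0,0,0,0,0])

```text
t: 12.83
eef_pos: [0.6619, 0.0571, 0.1775]
ee_rot: [3.141, -0.005, 1.63]
force: [-0.7, 0.5, -0.7]
width: 0.0005
```

Emit:
apply_moves(increments=[0,0,-0.004,0,0,0,0,0,-0.004,0,0,0,-0.002,0,-0.001,0,0,0])

```text
t: 13.08
eef_pos: [0.6604, 0.0573, 0.1698]
ee_rot: [3.137, -0.005, 1.63]
force: [-0.5, 0.3, -0.8]
width: 0.0002
```

Emit:
apply_moves(increments=[-0.0025,0,-0.001,0,0,0,-0.0025,0,-0.001,0,0,0])

```text
t: 13.25
eef_pos: [0.6566, 0.0575, 0.1678]
ee_rot: [3.135, -0.005, 1.63]
force: [2.7, 0.2, 1.9]
width: 0.0005
```

Emit:
apply_moves(increments=[-0.0025,0,-0.0005,0,0,0,-0.0025,0,-0.0005,0,0,0])

```text
t: 13.42
eef_pos: [0.6526, 0.0576, 0.1673]
ee_rot: [3.132, -0.005, 1.63]
force: [2.7, -0.3, 0.5]
width: 0.0007
```

Emit:
apply_moves(increments=[-0.0023,-0.0001,0.003,0,0,0,-0.0023,-0.0001,0.003,0,0,0,-0.0023,-0.0001,0.003,0,0,0,-0.0023,-0.0001,0.003,0,0,0,-0.0023,-0.0001,0.003,0,0,0,-0.0028,-0.0002,0.002,0,0,0,-0.003,-0.0002,0.001,0,0,0,-0.003,-0.0002,0.001,0,0,0])

```text
t: 14.08
eef_pos: [0.6282, 0.0562, 0.1871]
ee_rot: [3.136, -0.005, 1.63]
force: [1.9, -0.1, 0.5]
width: 0.0002
```

Emit:
apply_moves(increments=[-0.0036,-0.0002,0.0018,0,0,0,-0.0036,-0.0002,0.0018,0,0,0,-0.0036,-0.0002,0.0018,0,0,0,-0.0036,-0.0002,0.0016,0,0,0,-0.0036,-0.0002,0.0014,0,0,0,-0.0034,-0.0002,0.0007,0,0,0,-0.0034,-0.0002,0.0005,0,0,0,-0.0034,-0.0002,0.0004,0,0,0,-0.0034,-0.0002,0.0002,0,0,0])

```text
t: 14.83
eef_pos: [0.5926, 0.0541, 0.1985]
ee_rot: [3.136, -0.005, 1.63]
force: [1.2, -0.2, 0.2]
width: 0.0006
```

Emit:
apply_moves(increments=[-0.0036,-0.0002,0.0001,0,0,0,-0.0036,-0.0002,0,0,0,0,-0.0036,-0.0002,-0.0002,0,0,0,-0.0036,-0.0002,-0.0004,0,0,0,-0.0036,-0.0002,-0.0006,0,0,0,-0.0034,-0.0002,-0.0008,0,0,0,-0.0034,-0.0002,-0.001,0,0,0,-0.0034,-0.0002,-0.0011,0,0,0,-0.0034,-0.0002,-0.0012,0,0,0])

```text
t: 15.58
eef_pos: [0.5575, 0.0522, 0.1931]
ee_rot: [3.136, -0.006, 1.63]
force: [0.5, 0.8, 0.6]
width: 0.0005
```

Emit:
apply_moves(increments=[-0.0031,-0.0002,-0.0014,0,0,0,-0.0031,-0.0002,-0.0016,0,0,0,-0.003,-0.0002,-0.0017,0,0,0,-0.003,-0.0002,-0.0018,0,0,0,-0.003,-0.0002,-0.0019,0,0,0,-0.0026,-0.0002,-0.002,0,0,0,-0.0026,-0.0002,-0.0021,0,0,0,-0.0026,-0.0002,-0.0022,0,0,0,-0.0026,-0.0002,-0.0023,0,0,0,-0.0024,-0.0001,-0.0024,0,0,0])

```text
t: 16.42
eef_pos: [0.5259, 0.0499, 0.1716]
ee_rot: [3.137, -0.005, 1.63]
force: [0.6, 0.5, 0.5]
width: 0.0007
```

Emit:
apply_moves(increments=[-0.0018,-0.0001,-0.002,0,0,0,-0.0016,-0.0001,-0.002,0,0,0,-0.0016,-0.0001,-0.002,0,0,0,-0.0014,-0.0001,-0.002,0,0,0,-0.0013,-0.0001,-0.002,0,0,0,-0.0012,0,-0.002,0,0,0,-0.0012,0,-0.002,0,0,0])

```text
t: 17.0
eef_pos: [0.5142, 0.0491, 0.1557]
ee_rot: [3.138, -0.005, 1.63]
force: [0.2, -1.0, 0.4]
width: 0.0004
```

Run:
```python
from h import *
s=arm.get_state();print(s["t"],s["eef_pos"],s["force"])
snap("scene","s5.png",(210,130,370,250),5)
```

```text
17.0 [0.51415475 0.04911839 0.15566817] [ 0.20366573 -0.98725428  0.41211469]
```

View pics/s5.png

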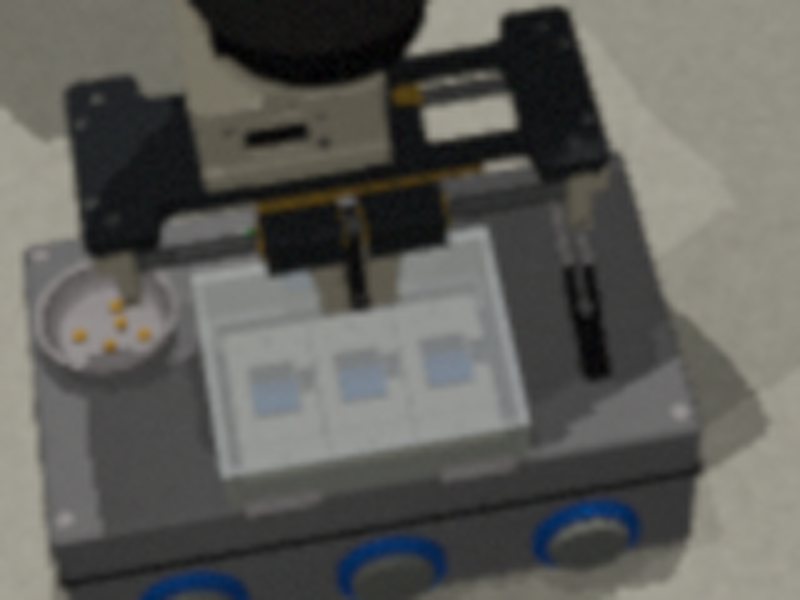

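Seen through the clear cover, which is nearly shut and following the finger, all three levers are on; the dish and tweezers are untouched. Now for the last part.

Emit:
apply_moves(increments=[-0.001,0,-0.0018,0,0,0,-0.001,0,-0.0018,0,0,0,-0.0008,0,-0.0016,0,0,0])

```text
t: 17.3
eef_pos: [0.5109, 0.049, 0.1497]
ee_rot: [3.138, -0.005, 1.629]
force: [-0.1, -0.4, 0.4]
width: 0.0007
```

Emit:
apply_moves(increments=[-0.0008,0,-0.0015,0,0,0,-0.0006,0,-0.0015,0,0,0])

```text
t: 17.47
eef_pos: [0.5094, 0.049, 0.1465]
ee_rot: [3.138, -0.005, 1.629]
force: [-2.8, -0.7, 4.6]
width: 0.0007
```

Emit:
apply_moves(increments=[0,0,-0.0015,0,0,0,0,0,-0.0015,0,0,0])

```text
t: 17.63
eef_pos: [0.5094, 0.0489, 0.1461]
ee_rot: [3.137, -0.004, 1.631]
force: [-9.1, 1.5, 21.5]
width: -0.0001
```

Emit:
apply_moves(increments=[0,0,0.002,0,0,0,0,0,0.01,0,0,0,0,0,0.03,0,0,0,-0.01,0,0.04,0,0,0,-0.03,-0.02,0.03,0,0,0,-0.03,-0.03,0,0,0,0,-0.02,-0.03,0,0,0,0,0,-0.03,0,0,0,0,0,-0.03,0,0,0,0,0,-0.03,0,0,0,0,0,0,0,0,0,0,0,0,0,0,0,0])

```text
t: 18.63
eef_pos: [0.4177, -0.1251, 0.2667]
ee_rot: [3.128, -0.003, 1.634]
force: [0.4, 1.1, -0.1]
width: 0.0006
```

Run:
```python
from h import *
snap("scene","s6.png",(200,130,360,250),5)
print([(n,[(np.round(r["point"],1).tolist(),round(r["conf"],2)) for r in finder.landmark_of("scene",n)[:2]]) for n in("cover_edge","tweezers_mid","dish_mid","flux_mid")])
m=optics.camera_model("scene");b=[.5022,.0462,.0555]
for t in(0,.03,.06):print(t,[proj(m,box2w(b,[.0775-.092*np.cos(t)+.034*np.sin(t),y,.101+.092*np.sin(t)+.034*np.cos(t)])).round(1) for y in(-.061,0,.061)])
s=arm.get_state();print(s["t"],s["eef_pos"],s["force"])
```

```text
[('cover_edge', [([277.7, 183.0], 0.79)]), ('tweezers_mid', [([327.7, 181.4], 0.67)]), ('dish_mid', [([228.3, 194.9], 0.82)]), ('flux_mid', [([409.3, 187.1], 0.7)])]
0 [array([[248.6, 185.9]]), array([[277.8, 181. ]]), array([[306.6, 176.2]])]
0.03 [array([[248.5, 185.5]]), array([[277.8, 180.6]]), array([[306.7, 175.8]])]
0.06 [array([[248.4, 185.2]]), array([[277.8, 180.2]]), array([[306.7, 175.4]])]
18.8833 [ 0.41823483 -0.12308982  0.26608554] [0.90837345 0.48882243 0.46192573]
```

View pics/s6.png

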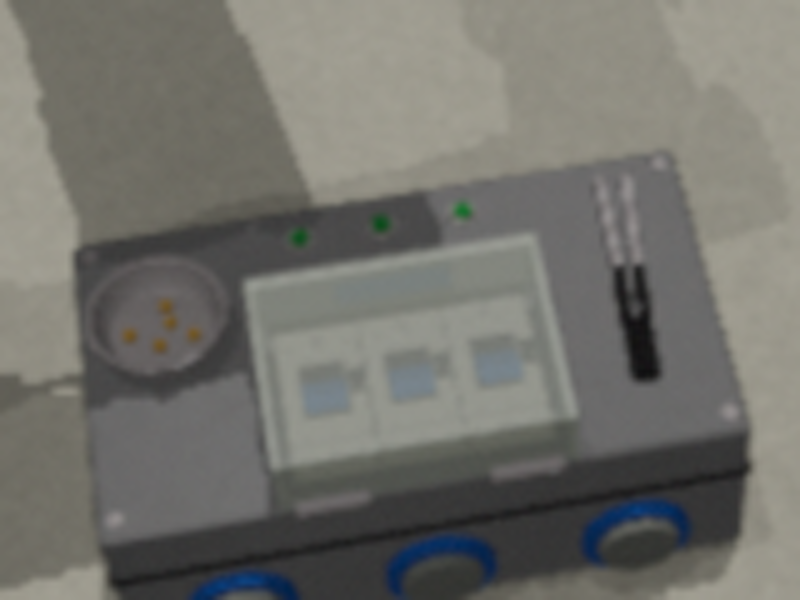

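The cover is shut: its front corners match the prediction for angle 0, and I felt the hard stop at tip height 0.135 m. All three levers are on, and the tweezers and dish are where they were.

```bash
python3 -c "
from h import *
print(arm.job_done())"
```

```text
the job is handed in; nothing more can be done
None
```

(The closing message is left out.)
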